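Set a strip-cutting stop to a layout block and lock it with its cam lever

ROBOT

A 7-joint arm with a two-finger parallel gripper is mounted at the origin on a cart in front of the work surface, level with it; the furniture and walls round the work are solid. World frame = base frame: x ahead of the robot, y to its left, z up, the work surface at z = 0. Lengths are in m, angles in rad, forces in N, time in s.
With the tool pointing down it reaches from about 0.35 to 0.9 m from the base axis. Payload 8.1 kg.
Tool frame: the origin (TCP) lies at the very end of the fingers, on their centre line; the grasp point (between the pads) lies r.grasp_offset behind it (r.grasp_offset is the distance from the TCP to the grasp point, in m); z points along the fingers, y is the line along which they close (so a half turn about z gives the same grasp; the last joint's range is limited). The gripper opens to 92 mm and grips with 3 to 60 N. Pads are 19 mm wide; open, the fingers measure 130 mm over their backs; the gripper's body (75 mm by 190 mm) begins 47 mm behind the grasp point.
Start: joints at [-1.212, 0.434, 0.025, 1.573, -0.012, 1.134, -0.075], TCP at [0.279, 0.56, 0.227] pointing down, gripper open.
Joint ranges: [-2.62, 2.62], [-0.44, 2.09], [-1.27, 1.32], [0.08, 2.57], [-1.32, 4.46], [0.12, 2], [-2.74, 2.74]. Speed limits (rad/s): [2.22, 2.22, 3.01, 3.01, 3.14, 3.14, 3.14].

INTERFACE

Orientations are given as a rotation vector (axis times angle).
In Python, from workcell import r, capture, models gives the robot as it stands.
- The arm moves only by the shell command python3 -m handwheel 'ROWS'. ROWS is JSON, a list of rows, each a list of 5 numbers: the gripper command: -1 is fully open, 1 is shut, values between are in proportion, then the shift along the tool's x, y, z normalised to -1 to 1, where 1 is 0.04 m, then the turn about the tool's z normalised to -1 to 1, where 1 is 4 degrees. In form: [[gripper, x, y, z, spin], ...]. A call has 1 to 12 rows; each row shifts and turns the commanded pose from where the row before left it, along the tool's axes as they then stand; what a row does not reach is not made up. A row lasts 1/10 s, in which the tool goes at most 50 mm and 8.59 degrees, less where a joint would pass 70% of its speed; a pose out of reach is approached as far as the arm can. A call with a number of a shift or a turn outside -1 to 1 is refused whole. A call with a gripper value outside its range is refused whole. The fingers move at their own pace and stop on an object; the grip force is fixed at half the most. Time passes only in rows, so rows that do not move let the fingers close. It gives the time, the measured TCP pose, the force, the opening and the grip force at its end, in the units of the state.
- r.get_state(): the state, without advancing time (a new reading comes with each control period).
- capture(name): name is "scene" or "top"; returns a dict with "color" (384x512x3 uint8, red, green, blue), "fx", "fy", "cx", "cy" (pixels), "R" (3x3) and "t" (3): a world point X has camera coordinates R X + t. Camera axes: x right, y down, z forward; pixel columns grow to the right and rows downward; lengths in m; the calibration is good to about 2 mm. A picture is of the moment at which its call begins. There is no depth.
- r.job_done(): hands the job in; it is judged then, once.
Trained networks look in a picture, given as the dict that the camera call returned (one of the last four; its "shot" number tells which), for a name from the list of things; names that differ only in an ending like _2 or _b are one class to them, and where a whole thing is asked for, a point or a joint stands for the part that bears it (a point fixed in the world has none). Each returns a list of dicts, best first, with "conf" (0 to 1); they miss things now and then, are a little off and sometimes report something else, mostly with a low value. They report only what shows in the picture. A call takes as long as a camera call.
- models.look_for(picture, label): "pixel" ([row, column] in pixels, amid what is visible of it).
- models.trace(picture, label): "pixels" (384x512 bool, what is visible of it) and "pixel" ([row, column] in pixels, amid what is visible of it).
- models.tip_of(picture, label): "pixel" ([row, column] in pixels: a listed point, or the origin of a listed thing).
The state is a dict: "clock": time; "qpos": joint angles; "qvel": joint speeds; "effort": joint torques, N m; "tool_pos": TCP position; "tool_rot": TCP orientation; "wrist_force": force on the tool from outside, world axes, zero at the start; "moment": the same for the moment, N m; "opening": finger opening in m; "finger_force": force on a finger pad.
Only numpy, scipy, OpenCV 4.12 (cv2) and the standard library are available. Lean on these libraries where they do the work, as an engineer would, in place of code of your own. Each camera call takes 0.05 s, during which the arm holds its last target. There are 200 camera calls.

TASK

Set the glass strip-cutting jig to the width of the aluminium layout block: lay the block flat on the jig's board, long side along the fence, and slide the stop up until it just closes the block against the fence, snug but not forced. Throw the stop's cam lever all the way over, past its dead centre, so that it snaps shut and locks the stop in that place. Then lift the block out without losing the setting, lay it flat on the table clear of the jig, and leave the other things where they are.

Things in the scene. Friction and masses are not known exactly. Their poses are not given: they have to be found in the camera images.
- jig: Strip-cutting jig, fixed: plywood board 150 x 220 mm, 12 mm thick. Origin: centre of its underside on the table (z = 0); x across the board away from the robot, y left along it. Aluminium rail along y at x = +54 mm (24 mm wide, top z 42 mm). Low fence bar at the left: x -68 to +36 mm, top z 20 mm, screwed down in slots: its face lies somewhere from y = +63 to +81 mm, not reported: feel for it.
- stop: Stop carriage sliding on the rail along jig y (+y to the fence); lever open, rail friction is 2 N and it stays where left. Origin on the rail's middle line at table height, axes as the jig's. In mm: stop bar x -116 to -30, y 22 to 32, top z 21, front face y = 32; saddle y -38 to 32, top z 49; near cheek that carries the bar x -32 to -13, y 4 to 32, top z 49.
- stop_face (a point): Point on the working face of the stop bar, 4 mm above the board's top, at x = -70, y = +32, z = +16 mm in the stop's frame. The free space from here straight across to the fence's face is the strip width.
- stop_knob (a point): Middle of the round black push knob on the saddle, 20 mm across, z = 54 to 70 mm above the table on a thinner neck, over the rail's middle line at x = 0, y = 0 in the stop's frame; push or pinch it to slide the stop.
- lever_pivot (a point): Upright pivot axis of the cam lever, carried by the stop, at x = -46, y = -18 mm in the stop's frame (jig x = +8 mm); the point is at the lever's mid-height, 33 mm above the table.
- cam_lever (a joint): Cam lever, rad, counter-clockwise from above. 0 open: it points along jig -x (to the robot); 1.75 shut at its end stop: along jig -y, tip a little to the rail. Starts at 0 to 0.3; swings free to 0.55, then the brake bites on the rail: 6 to 8 N at the grip at worst (0.6 N m, near 1.0). Dead centre 1.45; beyond it the lever snaps shut by itself, holds, and the stop is locked.
- lever_tip (a point): Point on the axis of the lever's grip, 90 mm from the pivot, 33 mm above the table. Steel shank 10 mm wide, then from 46 to 96 mm from the pivot a round black grip 13 mm thick, underside 26 mm and top 40 mm above the table, so the lever swings over the stop bar.
- lead_block: Aluminium layout block, the gauge: a bar 22 mm wide (its x), 70 mm long (its y), 18 mm high, two small holes in its top; 0.11 kg. Origin: centre of its underside. Laid on the board it stands 9 mm above fence and stop bar, where it can be gripped across its width; once the stop is locked it sits snug and needs a firm grip to draw out.
- foil_roll_copper: Roll of copper foil, 61 mm across, 7 mm high, lying flat on the table near the block; bystander. Origin: centre of its underside.
- solder_spool: Spool of solder, 62 x 92 x 40 mm, on the table in front of the jig to the left; bystander. Origin: centre of its underside.

How it is judged:
On the way, in this order (a step that is already met when the one before it is completed fails the run):
1. the block lies flat on the board and the stop closes it against the fence (y of lead_block in the frame of stop_face between 0.0095 and 0.0125 m and x of lead_block in the frame of stop_face between -0.045 and 0.045 m and height (world z) of lead_block between 0.01 and 0.014 m and angle between the y axis of lead_block and the x axis of jig, either way round below 0.06 rad and distance between stop_face and fence_c0 between 0.035 and 0.037 m and contact force between lead_block and stop above 1 N), for 0.1 s.
2. the cam lever is snapped shut with the stop still snug on the block (y of lead_block in the frame of stop_face between 0.0095 and 0.0125 m and x of lead_block in the frame of stop_face between -0.045 and 0.045 m and height (world z) of lead_block between 0.01 and 0.014 m and angle between the y axis of lead_block and the x axis of jig, either way round below 0.06 rad and distance between stop_face and fence_c0 between 0.035 and 0.037 m and value of joint cam_lever above 1.68 rad), for 0.2 s.
At the end, for the whole second after the job is handed in: The cam lever is shut (beyond 1.68 rad), the strip width from fence to stop is the block's 22 mm within 1 mm, and the block lies flat and still on the table, off the jig's board (value of joint cam_lever above 1.68 rad and distance between stop_face and fence_c0 between 0.035 and 0.037 m and height (world z) of lead_block between -0.004 and 0.005 m and angle between lead_block's own z axis and vertical below 0.08 rad and linear speed of lead_block below 0.01 m/s and velocity of joint cam_lever below 0.05 rad/s); the robot touches nothing.
It fails at once if the stop is forced against the block with more than 15 N before it is locked (contact force between lead_block and stop above 15 N and value of joint cam_lever below 1.45 rad).
It fails at once if the robot bears on the stop, its knob or its lever with more than 25 N (contact force between any of the fingers, the arm and stop above 25 N).
It fails at once if a bystander is moved by more than 25 mm (distance of any of foil_roll_copper, solder_spool from where it was at the start of the episode above 0.025 m).
It also fails if it takes over 72 s, if anything falls off the work surface, if the arm or the gripper's body presses on something with over 40 N, if the wrist force passes 120 N, or if a joint passes its speed limit or range.

## Working session

There is one attempt and no reset: what is moved stays moved. The work goes in short steps, Python scripts to look and compute and a shell command to move; the robot and the scene stay as the last step left them, time stands still between calls to the robot, and variables do not carry over. Pictures are saved under pics/ and viewed, at most 13 in all, crops included, and the job is handed in when it is done.

```bash
mkdir -p pics
cat > h.py <<'E'
import numpy as np, cv2
from workcell import r, capture, models
from scipy.spatial.transform import Rotation as Ro
def back(p,px,z):
    d=np.array([(px[1]-p['cx'])/p['fx'],(px[0]-p['cy'])/p['fy'],1.])
    R=np.array(p['R']);c=-R.T@p['t'];w=R.T@d
    return c+w*(z-c[2])/w[2]
def proj(p,X):
    c=np.array(p['R'])@X+p['t'];return np.array([c[1]/c[2]*p['fy']+p['cy'],c[0]/c[2]*p['fx']+p['cx']])
E
python3 - <<'E'
from h import *
s=r.get_state();print({k:np.round(v,3) for k,v in s.items()},r.grasp_offset)
print(Ro.from_rotvec(s['tool_rot']).as_matrix().round(3))
Z=dict(jig=0,stop=0,stop_face=.016,stop_knob=.062,lever_pivot=.033,lever_tip=.033,lead_block=0,foil_roll_copper=0,solder_spool=0)
for n in ('top','scene'):
    p=capture(n);cv2.imwrite(f'pics/{n}.png',p['color'][...,::-1])
    print(n, 'cam',(-np.array(p['R']).T@p['t']).round(3))
    for k,z in Z.items():
        for o in models.tip_of(p,k)[:2]: print(k,round(o['conf'],2),np.round(o['pixel']),back(p,o['pixel'],z).round(4))
    if n=='top':
        for k,z in (('lead_block',.018),):
            for o in models.trace(p,k)[:1]:
                m=np.argwhere(o['pixels']); 
                q=np.array([back(p,x,z)[:2] for x in m]);rc=cv2.minAreaRect(q.astype(np.float32)*1000);print(k,o['conf'],rc)
E
```

```text
{'clock': np.float64(0.0), 'qpos': array([-1.212,  0.435,  0.025,  1.574, -0.012,  1.134, -0.075]), 'qvel': array([-0.   ,  0.   ,  0.001, -0.   , -0.001, -0.   ,  0.   ]), 'effort': array([ 1.0000e-03, -6.6785e+01,  9.8600e-01, -3.1447e+01, -6.0000e-02,
        4.2000e-02,  0.0000e+00]), 'tool_pos': array([0.278, 0.559, 0.226]), 'tool_rot': array([-7.190e-01, -3.058e+00,  2.000e-03]), 'wrist_force': array([-0.035,  0.268,  0.373]), 'moment': array([ 0.025, -0.015, -0.03 ]), 'finger_force': np.float64(0.0), 'opening': np.float64(0.092)} 0.0188
[[-0.895  0.446 -0.001]
 [ 0.446  0.895 -0.001]
 [-0.    -0.002 -1.   ]]
top cam [ 0.425 -0.072  0.985]
jig 0.58 [172. 224.] [0.5914 0.0054 0.    ]
stop 0.9 [142. 237.] [ 0.6742 -0.0275  0.    ]
stop_face 0.9 [171. 228.] [ 0.5897 -0.0048  0.016 ]
stop_knob 0.6 [138. 234.] [ 0.6695 -0.0221  0.062 ]
lever_pivot 0.86 [160. 239.] [ 0.6178 -0.036   0.033 ]
lever_pivot 0.19 [142. 236.] [ 0.6644 -0.0248  0.033 ]
lever_tip 0.7 [191. 250.] [ 0.5361 -0.067   0.033 ]
lead_block 0.67 [258. 346.] [ 0.3669 -0.3252  0.    ]
lead_block 0.17 [171. 224.] [0.5917
[... 208 characters left out ...]
494773864746), 24.342065811157227)
scene cam [ 0.145 -0.539  0.748]
jig 0.86 [174. 278.] [ 0.6116 -0.023   0.    ]
stop 0.83 [163. 294.] [ 0.6677 -0.0171  0.    ]
stop 0.25 [146. 295.] [0.7099 0.0259 0.    ]
stop_face 0.88 [167. 266.] [0.5942 0.0013 0.016 ]
stop_knob 0.65 [142. 296.] [ 0.6746 -0.0118  0.062 ]
lever_pivot 0.82 [170. 289.] [ 0.6189 -0.0521  0.033 ]
lever_pivot 0.68 [195. 267.] [ 0.5335 -0.0786  0.033 ]
lever_tip 0.49 [191. 270.] [ 0.5443 -0.0736  0.033 ]
lead_block 0.79 [335. 283.] [ 0.3682 -0.3287  0.    ]
foil_roll_copper 0.61 [272. 253.] [ 0.4042 -0.1961  0.    ]
foil_roll_copper 0.26 [163. 289.] [ 0.6573 -0.0098  0.    ]
solder_spool 0.63 [180. 163.] [0.3874 0.1305 0.    ]
```

View pics/top.png

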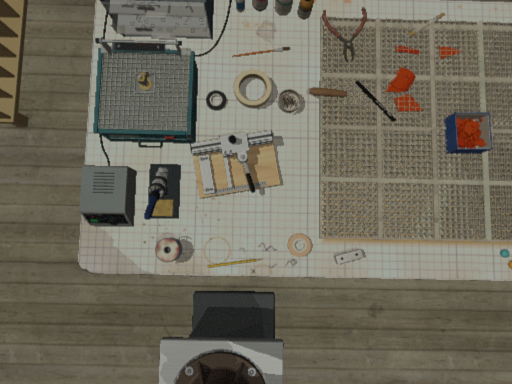

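View pics/scene.png

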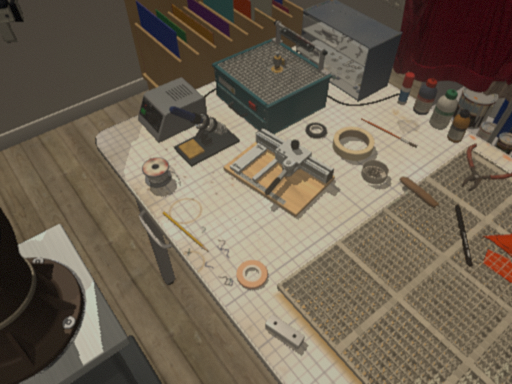

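The top view shows the jig turned about 10° counter-clockwise (rail from (193,150) to (272,136)), the lever tip near (252,188) and the block at (349,257). The foil roll is at (299,244), and the spool is by the board at (168,250). Next I'll measure the yaw and the block angle.

Run:
```python
from h import *
p=capture('top');im=p['color'][...,::-1]
a=cv2.resize(im[125:205,185:290],None,fx=6,fy=6,interpolation=cv2.INTER_CUBIC)
b=cv2.resize(im[235:275,325:373],None,fx=3,fy=3,interpolation=cv2.INTER_CUBIC)
a[-120:,-144:]=b
cv2.imwrite('pics/crop.png',a)
for nm in ('top','scene'):
  p=capture(nm)
  for k,z in (('jig',.012),('lead_block',.018),('stop',.049),('cam_lever',.033)):
    for o in models.trace(p,k)[:3]:
        m=np.argwhere(o['pixels'])
        q=np.array([back(p,x,z)[:2] for x in m]);rc=cv2.minAreaRect(q.astype(np.float32)*1000);print(nm,k,round(o['conf'],2),np.round(o['pixel']),len(m),np.round(rc[0]),np.round(rc[1]),round(rc[2],1))
```

```text
top jig 0.85 [162. 234.] 4666 [612. -23.] [167. 223.] 10.2
top lead_block 0.32 [153. 234.] 929 [610. -31.] [163.  74.] 11.0
top lead_block 0.24 [163. 234.] 4644 [610. -24.] [165. 221.] 11.5
top stop 0.9 [151. 239.] 851 [603. -30.] [156.  67.] 10.9
top cam_lever 0.74 [183. 249.] 88 [561. -64.] [52. 14.] 19.5
scene jig 0.76 [171. 279.] 5283 [626. -13.] [198. 248.] 11.9
scene lead_block 0.66 [332. 283.] 567 [ 371. -328.] [27. 71.] 17.9
scene stop 0.84 [158. 290.] 1114 [607. -39.] [182.  75.] 18.3
scene stop 0.42 [178. 283.] 204 [573. -66.] [99. 27.] 13.9
scene cam_lever 0.53 [175. 276.] 253 [583. -61.] [102.  31.] 25.1
```

View pics/crop.png

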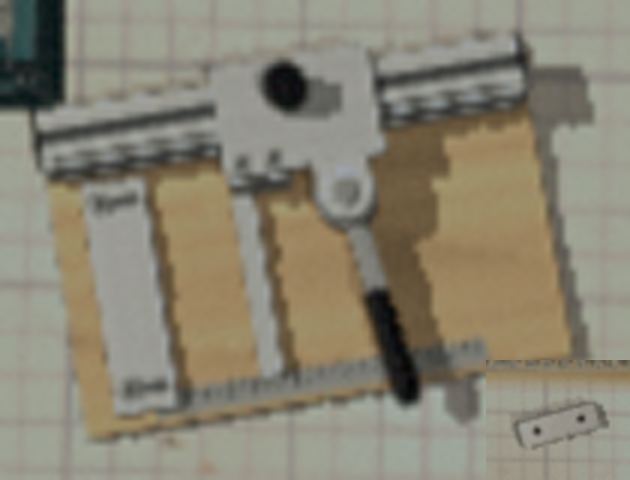

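The crop shows the fence face edge from (148,190) to (178,403), the stop bar front from (235,195) to (265,375) and the knob at (285,86). The block, in the inset, is turned about 15°.

Run:
```python
from h import *
p=capture('top')
def C(u,v,z): return back(p,[125+v/6-.4,185+u/6-.4],z)
def I(u,v,z): return back(p,[235+(v-360)/3-.3,325+(u-486)/3-.3],z)
F=[C(148,190,.02),C(178,403,.02)];B=[C(235,195,.021),C(265,375,.021)];E=[C(525,110,.012),C(572,350,.012)];Rl=[C(38,112,.042),C(520,36,.042)]
for n,l in zip('FBE',(F,B,E)):
    d=l[0]-l[1];print(n,np.round(l,4).tolist(),np.arctan2(d[1],d[0]))
d=Rl[0]-Rl[1];print('rail',np.round(Rl,4).tolist(),np.arctan2(-d[0],d[1]))
BL=C(90,437,.012);print('frontleft',BL)
K=C(285,86,.068);P=C(347,190,.04);T=C(408,395,.033);print('knob',K,'piv',P,'tip end',T)
print('block',[I(u,v,.018).round(4).tolist() for u,v in ((514,425),(600,403),(607,425),(523,447))])
```

```text
F [[0.6281, 0.0447, 0.02], [0.5334, 0.0284, 0.02]] 0.1707916499171469
B [[0.6265, 0.0061, 0.021], [0.5465, -0.0095, 0.021]] 0.19187903070651452
E [[0.6704, -0.1222, 0.012], [0.562, -0.145, 0.012]] 0.20682799263095603
rail [[0.6566, 0.0908, 0.042], [0.6958, -0.1179, 0.042]] 0.18560128661616562
frontleft [0.51834776 0.06746725 0.012     ]
knob [ 0.66410446 -0.01744842  0.068     ] piv [ 0.62595893 -0.04396856  0.04      ] tip end [ 0.53770359 -0.07244505  0.033     ]
block [[0.3711, -0.2887, 0.018], [0.3915, -0.3641, 0.018], [0.3726, -0.3701, 0.018], [0.3523, -0.2966, 0.018]]
```

```bash
python3 -m handwheel '[[-1,-0.69,-0.725,0,0],[-1,-0.69,-0.725,0,0],[-1,-0.69,-0.725,0,0],[-1,-0.69,-0.725,0,0],[-1,-0.69,-0.725,0,0],[-1,-0.69,-0.725,0,0],[-1,-0.69,-0.725,0,0],[-1,-0.69,-0.725,0,0],[-1,-0.69,-0.725,0,0],[-1,-0.69,-0.725,0,0],[-1,-0.69,-0.725,0,0],[-1,-0.69,-0.725,0,0]]'
python3 -m handwheel '[[-1,-0.305,-0.847,0,0],[-1,-0.305,-0.847,0,0],[-1,-0.305,-0.847,0,0],[-1,-0.305,-0.847,0,0],[-1,-0.305,-0.847,0,0],[-1,-0.305,-0.847,0,0],[-1,-0.305,-0.847,0,0],[-1,-0.305,-0.847,0,0],[-1,-0.305,-0.847,0,0],[-1,-0.305,-0.847,0,0],[-1,-0.305,-0.847,0,0],[-1,-0.305,-0.847,0,0]]'
python3 -m handwheel '[[-1,0,0,0.2,1],[-1,0,0,0.2,1],[-1,0,0,0.2,1],[-1,0,0,0.2,1],[-1,0,0,0.2,1],[-1,0,0,0.2,1],[-1,0,0,0.2,1],[-1,0,0,0.2,1],[-1,0,0,0.2,1],[-1,0,0,0.2,1],[-1,0,0,0.2,1],[-1,0,0,0.2,1]]'
cat >> h.py <<'E'
def st():
    s=r.get_state();R=Ro.from_rotvec(s['tool_rot']).as_matrix()
    return s,np.array(s['tool_pos']),R,np.arctan2(R[1,1],R[0,1])
def to(X,yaw=None):
    s,p,R,y=st()
    print('t',s['clock'],'pos',p.round(4),'yaw_y',round(y,4),'F',np.round(s['wrist_force'],1),'open',round(float(s['opening']),4),'grip',round(float(s['finger_force']),1),'j7',round(s['qpos'][6],2),'tilt',R[:,2].round(4))
    print('shift units tool xyz',(R.T@(np.array(X)-p)/.04).round(3), 'spin units',None if yaw is None else round(-np.degrees(((yaw-y)+np.pi/2)%np.pi-np.pi/2)/4,3))
def jw(x,y,z,o=(.612,-.025),th=.186):
    c,s=np.cos(th),np.sin(th);return np.array([o[0]+c*x-s*y,o[1]+s*x+c*y,z])
E
python3 - <<'E'
from h import *
to([.370,-.329,.05],.264)
p=capture('top')
for o in models.tip_of(p,'lead_block')[:1]: print(o['conf'],back(p,o['pixel'],0))
p=capture('scene');cv2.imwrite('pics/s2.png',cv2.resize(p['color'][260:384,180:380,::-1],None,fx=3,fy=3))
for o in models.tip_of(p,'lead_block')[:1]: print(o['conf'],back(p,o['pixel'],0))
E
```

```text
clock: 2.85
tool_pos: [0.4202, 0.0989, 0.2271]
tool_rot: [0.719, 3.058, 0.001]
wrist_force: [0.7, 0.2, 0.3]
opening: 0.0916
finger_force: 0.0
clock: 4.05
tool_pos: [0.3696, -0.3302, 0.2269]
tool_rot: [0.718, 3.058, 0.0]
wrist_force: [0.6, -0.1, 0.6]
opening: 0.0921
finger_force: 0.0
clock: 5.25
tool_pos: [0.37, -0.3288, 0.1305]
tool_rot: [1.904, 2.499, 0.0]
wrist_force: [-0.3, -0.6, -0.4]
opening: 0.0917
finger_force: 0.0
t 5.25 pos [ 0.37   -0.3288  0.1305] yaw_y 0.2685 F [-0.3 -0.6 -0.4] open 0.0917 grip 0.0 j7 1.32 tilt [ 4.e-04 -1.e-04 -1.e+00]
shift units tool xyz [-5.000e-03 -2.000e-03  2.013e+00] spin units 0.065
0.56 [ 0.37611658 -0.32394011  0.        ]
```

```bash
python3 -m handwheel '[[-1,0,0,0.5,0],[-1,0,0,0.5,0],[-1,0,0,0.5,0],[-1,0,0,0.5,0],[-1,0,0,0.5,0],[-1,0,0,0.45,0],[-1,0,0,0,0]]'
python3 - <<'E'
from h import *
to([.370,-.329,.0115],.264)
p=capture('scene');cv2.imwrite('pics/s2.png',cv2.resize(p['color'][260:384,180:380,::-1],None,fx=3,fy=3))
for o in models.tip_of(p,'lead_block')[:1]: print(o['conf'],back(p,o['pixel'],0))
E
```

```text
clock: 6.15
tool_pos: [0.3704, -0.3291, 0.0127]
tool_rot: [1.898, 2.502, 0.002]
wrist_force: [-1.5, 2.7, 9.0]
opening: 0.092
finger_force: 4.5
t 6.15 pos [ 0.3704 -0.3291  0.0127] yaw_y 0.2729 F [-1.5  2.7  9. ] open 0.092 grip 4.5 j7 1.5 tilt [ 1.2e-03  4.0e-04 -1.0e+00]
shift units tool xyz [ 0.005 -0.009  0.029] spin units 0.127
0.71 [ 0.36813167 -0.32746328  0.        ]
```

View pics/s2.png

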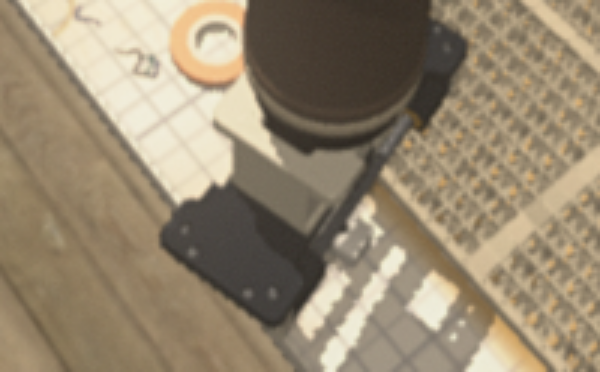

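The far finger is standing on the mesh panel's edge. I'll rise, narrow the opening and go down again.

```bash
python3 -m handwheel '[[-1,0,0,-0.4,0],[0,0,0,0,0],[0,0,0,0,0],[0,0,0,0,0],[0,0,0,0.2,0],[0,0,0,0.2,0],[0,0,0,0.0,0]]'
python3 -c "
from h import *
to([.370,-.329,.0115],.264)"
```

```text
clock: 6.95
tool_pos: [0.369, -0.3282, 0.0113]
tool_rot: [-1.899, -2.499, 0.0]
wrist_force: [0.6, -0.0, 0.4]
opening: 0.0488
finger_force: 0.0
t 6.95 pos [ 0.369  -0.3282  0.0113] yaw_y 0.2712 F [ 0.6 -0.   0.4] open 0.0488 grip 0.0 j7 1.5 tilt [-0.0019  0.0013 -1.    ]
shift units tool xyz [-0.027  0.018 -0.005] spin units 0.103
```

```bash
python3 -m handwheel '[[1,0,0,0,0],[1,0,0,0,0],[1,0,0,0,0],[1,0,0,0,0],[1,0,0,-0.3,0],[1,0,0,-0.6,0],[1,0,0,-0.8,0],[1,0,0,-0.9,0],[1,0,0,-0.9,0]]'
python3 -c "
from h import *
to(jw(-.018,.046,.15),.186+np.pi/2)"
```

```text
clock: 7.85
tool_pos: [0.369, -0.3286, 0.1546]
tool_rot: [-1.901, -2.5, 0.0]
wrist_force: [0.4, 0.6, -0.8]
opening: 0.0214
finger_force: 30.0
t 7.85 pos [ 0.369  -0.3286  0.1546] yaw_y 0.2704 F [ 0.4  0.6 -0.8] open 0.0214 grip 30.0 j7 1.29 tilt [-8.e-04  3.e-04 -1.e+00]
shift units tool xyz [6.877 7.53  0.113] spin units -21.291
```

```bash
python3 -m handwheel '[[1,0.573,0.6275,0,0],[1,0.573,0.6275,0,0],[1,0.573,0.6275,0,0],[1,0.573,0.6275,0,0],[1,0.573,0.6275,0,0],[1,0.573,0.6275,0,0],[1,0.573,0.6275,0,0],[1,0.573,0.6275,0,0],[1,0.573,0.6275,0,0],[1,0.573,0.6275,0,0],[1,0.573,0.6275,0,0],[1,0.573,0.6275,0,0]]'
python3 -m handwheel '[[1,0,0,0,-1],[1,0,0,0,-1],[1,0,0,0,-1],[1,0,0,0,-1],[1,0,0,0,-1],[1,0,0,0,-1],[1,0,0,0,-1],[1,0,0,0,-1],[1,0,0,0,-1],[1,0,0,0,-1],[1,0,0,0,-1],[1,0,0,0,-1]]'
python3 -m handwheel '[[1,0,0,0,-1],[1,0,0,0,-1],[1,0,0,0,-1],[1,0,0,0,-1],[1,0,0,0,-1],[1,0,0,0,-1],[1,0,0,0,-1],[1,0,0,0,-1],[1,0,0,0,-1],[1,0,0,0,-0.3],[1,0,0,0,0]]'
python3 - <<'E'
from h import *
to(jw(-.018,.046,.06),.186+np.pi/2)
p=capture('scene');cv2.imwrite('pics/s3.png',cv2.resize(p['color'][90:230,200:350,::-1],None,fx=4,fy=4,interpolation=cv2.INTER_CUBIC))
for k,z in (('stop_knob',.062),('stop_face',.016),('lever_tip',.033),('lever_pivot',.033)):
  for o in models.tip_of(p,k)[:1]: print(k,o['conf'],back(p,o['pixel'],z))
E
```

```text
clock: 9.05
tool_pos: [0.5865, 0.018, 0.1535]
tool_rot: [1.901, 2.501, -0.0]
wrist_force: [0.7, -1.0, -2.2]
opening: 0.0213
finger_force: 30.0
clock: 10.25
tool_pos: [0.5859, 0.0165, 0.1535]
tool_rot: [-0.715, -3.059, 0.001]
wrist_force: [-0.6, -0.9, -0.8]
opening: 0.0214
finger_force: 30.0
clock: 11.35
tool_pos: [0.5861, 0.0166, 0.1532]
tool_rot: [-0.292, 3.128, -0.0]
wrist_force: [0.1, -0.5, -1.7]
opening: 0.0211
finger_force: 30.0
t 11.35 pos [0.5861 0.0166 0.1532] yaw_y 1.7569 F [ 0.1 -0.5 -1.7] open 0.0211 grip 30.0 j7 1.83 tilt [ 1.e-04 -3.e-04 -1.e+00]
shift units tool xyz [0.007 0.01  2.33 ] spin units 0.002
stop_knob 0.6 [ 0.66607051 -0.01292766  0.062     ]
stop_face 0.82 [0.59240912 0.00097242 0.016     ]
lever_tip 0.72 [ 0.38532327 -0.2107452   0.033     ]
lever_pivot 0.91 [ 0.62209495 -0.04171473  0.033     ]
```

View pics/s3.png

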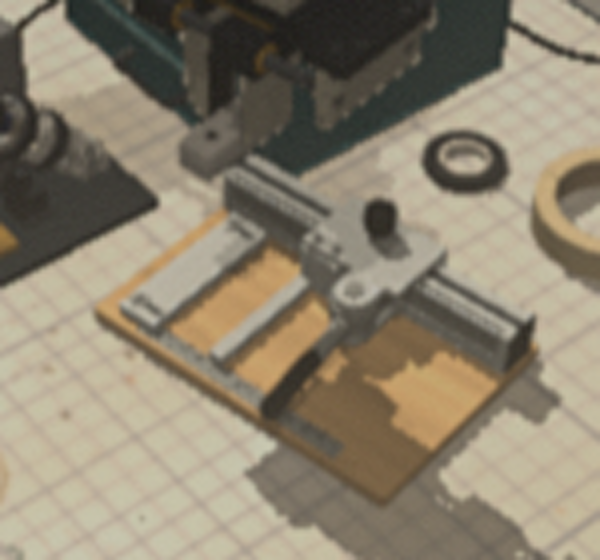

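```bash
python3 -m handwheel '[[1,0,0,0.5,0],[1,0,0,0.6,0],[1,0,0,0.6,0],[1,0,0,0.6,0],[1,0,0,0.5,0],[1,0,0,0.3,0],[1,0,0,0.07,0],[1,0,0,0,0]]'
python3 -c "
from h import *
to(jw(-.018,.046,.0233),.186+np.pi/2)"
```

```text
clock: 12.4
tool_pos: [0.5863, 0.0168, 0.0261]
tool_rot: [0.293, -3.127, -0.0]
wrist_force: [-0.3, 0.4, -1.4]
opening: 0.0215
finger_force: 30.0
t 12.4 pos [0.5863 0.0168 0.0261] yaw_y 1.7579 F [-0.3  0.4 -1.4] open 0.0215 grip 30.0 j7 1.9 tilt [-4.e-04 -0.e+00 -1.e+00]
shift units tool xyz [0.012 0.003 0.069] spin units 0.016
```

```bash
python3 -m handwheel '[[1,0,0,0.055,0],[1,0,0.08,0,0],[1,0,0.08,0,0],[1,0,0.05,0,0],[1,0,0,0,0]]'
python3 -m handwheel '[[1,0,0.025,0,0],[1,0,0,0,0]]'
python3 -m handwheel '[[1,0,0.025,0,0],[1,0,0,0,0]]'
```

```text
clock: 12.9
tool_pos: [0.5861, 0.0247, 0.0248]
tool_rot: [-0.293, 3.125, -0.001]
wrist_force: [0.5, -3.3, 6.3]
opening: 0.0214
finger_force: 30.0
clock: 13.1
tool_pos: [0.5859, 0.0253, 0.0248]
tool_rot: [-0.293, 3.125, -0.002]
wrist_force: [-0.3, -4.4, 6.3]
opening: 0.0215
finger_force: 30.0
clock: 13.3
tool_pos: [0.5858, 0.0262, 0.0248]
tool_rot: [-0.292, 3.125, -0.002]
wrist_force: [1.2, -5.5, 6.1]
opening: 0.0214
finger_force: 30.0
```

```bash
python3 -m handwheel '[[1,0,0,-0.025,0],[1,0,0.025,0,0],[1,0,0,0,0]]'
python3 -m handwheel '[[1,0,0.05,0,0],[1,0,0,0,0]]'
python3 -m handwheel '[[1,0,0.05,0,0],[1,0,0,0,0]]'
```

```text
clock: 13.6
tool_pos: [0.5846, 0.0277, 0.0249]
tool_rot: [-0.294, 3.127, -0.001]
wrist_force: [2.1, -5.1, 2.2]
opening: 0.0212
finger_force: 30.0
clock: 13.8
tool_pos: [0.5845, 0.0277, 0.025]
tool_rot: [-0.291, 3.127, -0.004]
wrist_force: [1.7, -9.4, 1.5]
opening: 0.0215
finger_force: 30.0
clock: 14.0
tool_pos: [0.5845, 0.0278, 0.025]
tool_rot: [-0.289, 3.127, -0.007]
wrist_force: [3.4, -13.1, 0.5]
opening: 0.021
finger_force: 30.0
```

```bash
python3 -m handwheel '[[1,0,-0.085,0,0],[1,0,0,0,0]]'
python3 -m handwheel '[[-0.1,0,0,0,0],[-0.1,0,0,0,0],[-0.1,0,0,0,0],[-0.1,0,0,-0.1,0],[-0.1,0,0,-0.4,0],[-0.1,0,0,-0.8,0],[-0.1,0,0,-0.8,0],[-0.1,0,0,-0.8,0],[-0.1,0,0,0,0]]'
python3 - <<'E'
from h import *
to(jw(.054,-.03,.12),.186)
p=capture('scene');cv2.imwrite('pics/s4.png',cv2.resize(p['color'][90:230,200:350,::-1],None,fx=4,fy=4,interpolation=cv2.INTER_CUBIC))
for k,z in (('stop_knob',.062),('stop_face',.016),('lever_tip',.033),('lever_pivot',.033),('lead_block',.012)):
  for o in models.tip_of(p,k)[:1]: print(k,o['conf'],back(p,o['pixel'],z))
E
```

```text
clock: 14.2
tool_pos: [0.5845, 0.0277, 0.0249]
tool_rot: [-0.293, 3.127, -0.001]
wrist_force: [1.7, -6.1, 2.1]
opening: 0.0218
finger_force: 30.0
clock: 15.1
tool_pos: [0.5867, 0.029, 0.1452]
tool_rot: [-0.293, 3.121, 0.001]
wrist_force: [0.8, 0.3, -0.0]
opening: 0.0506
finger_force: 0.0
t 15.1 pos [0.5867 0.029  0.1452] yaw_y 1.7583 F [ 0.8  0.3 -0. ] open 0.0506 grip 0.0 j7 1.82 tilt [ 0.007   0.0015 -1.    ]
shift units tool xyz [-1.715 -2.196  0.643] spin units -22.478
stop_knob 0.85 [ 0.66451712 -0.01257678  0.062     ]
stop_face 0.74 [0.59420215 0.00623282 0.016     ]
lever_tip 0.64 [ 0.54179691 -0.07632762  0.033     ]
lever_pivot 0.84 [ 0.61796442 -0.04334114  0.033     ]
lead_block 0.71 [0.57607747 0.02742146 0.012     ]
```

View pics/s4.png

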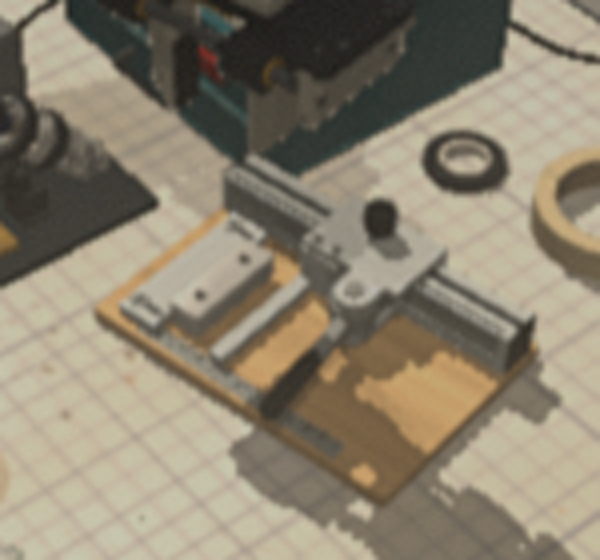

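The block lies on the board against the fence, about (215,275) in the crop, with its holes showing. Next I'll spin 90° with the fingers closed and push the knob from behind.

```bash
python3 -m handwheel '[[1,0,0,0,1],[1,0,0,0,1],[1,0,0,0,1],[1,0,0,0,1],[1,0,0,0,1],[1,0,0,0,1],[1,0,0,0,1],[1,0,0,0,1],[1,0,0,0,1],[1,0,0,0,1],[1,0,0,0,1],[1,0,0,0,1]]'
python3 -m handwheel '[[1,0,0,0,1],[1,0,0,0,1],[1,0,0,0,1],[1,0,0,0,1],[1,0,0,0,1],[1,0,0,0,1],[1,0,0,0,1],[1,0,0,0,1],[1,0,0,0,1],[1,0,0,0,1],[1,0,0,0,0.5],[1,0,0,0,0]]'
python3 -c "
from h import *
to(jw(.054,-.040,.12),.186)"
```

```text
clock: 16.6
tool_pos: [0.5835, 0.0286, 0.1397]
tool_rot: [-1.008, -2.974, 0.002]
wrist_force: [0.6, -0.1, -0.5]
opening: 0.0006
finger_force: 0.0
clock: 17.8
tool_pos: [0.5837, 0.0287, 0.1401]
tool_rot: [-2.004, -2.419, 0.002]
wrist_force: [-0.1, 0.4, -0.6]
opening: 0.0002
finger_force: 0.0
t 17.8 pos [0.5837 0.0287 0.1401] yaw_y 0.1874 F [-0.1  0.4 -0.6] open 0.0002 grip 0.0 j7 0.51 tilt [-1.1e-03 -6.0e-04 -1.0e+00]
shift units tool xyz [-2.452  1.793  0.5  ] spin units 0.02
```

```bash
python3 -m handwheel '[[1,-0.49,0.36,0,0],[1,-0.49,0.36,0,0],[1,-0.49,0.36,0,0],[1,-0.49,0.36,0,0],[1,-0.49,0.36,0,0],[1,0,0,0,0],[1,0,0,0.5,0],[1,0,0,0.5,0],[1,0,0,0.5,0],[1,0,0,0.5,0],[1,0,0,0,0]]'
python3 -m handwheel '[[1,0.2,0,0,0],[1,0.1,0,0,0],[1,0.1,0,0,0],[1,0.1,0,0,0],[1,0,0,0,0]]'
python3 - <<'E'
from h import *
to(jw(.054,-.021,.06),.186)
p=capture('scene');cv2.imwrite('pics/s5.png',cv2.resize(p['color'][90:230,200:350,::-1],None,fx=4,fy=4,interpolation=cv2.INTER_CUBIC))
E
```

```text
clock: 18.9
tool_pos: [0.6707, -0.053, 0.0578]
tool_rot: [-1.999, -2.418, 0.004]
wrist_force: [0.3, 0.3, 0.5]
opening: 0.0002
finger_force: 0.0
clock: 19.4
tool_pos: [0.6697, -0.0339, 0.0614]
tool_rot: [2.002, 2.42, 0.001]
wrist_force: [-0.4, -0.5, -0.2]
opening: 0.0006
finger_force: 0.0
t 19.4 pos [ 0.6697 -0.0339  0.0614] yaw_y 0.1882 F [-0.4 -0.5 -0.2] open 0.0006 grip 0.0 j7 0.66 tilt [ 1.1e-03  2.0e-04 -1.0e+00]
shift units tool xyz [-0.04  -0.028  0.035] spin units 0.032
```

View pics/s5.png

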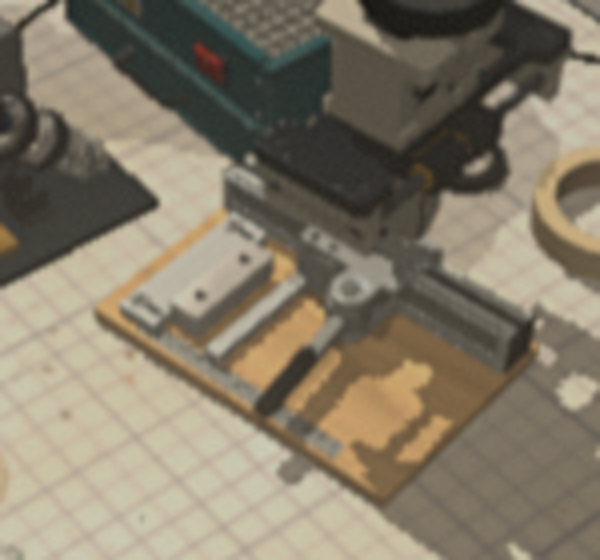

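```bash
python3 -m handwheel '[[1,0.07,0,0,0],[1,0.07,0,0,0],[1,0.07,0,0,0],[1,0,0,0,0]]'
python3 -m handwheel '[[1,0.05,0,0,0],[1,0,0,0,0]]'
python3 - <<'E'
from h import *
to(jw(.054,-.0056,.06),.186)
for n in('top','scene'):
  p=capture(n)
  for k,z in (('stop_face',.016),('lever_pivot',.033)):
   for o in models.tip_of(p,k)[:1]: print(k,o['conf'],back(p,o['pixel'],z))
E
```

```text
clock: 19.85
tool_pos: [0.6678, -0.0258, 0.0607]
tool_rot: [-2.003, -2.42, -0.0]
wrist_force: [0.6, -0.6, 1.0]
opening: 0.0003
finger_force: 0.6
clock: 20.05
tool_pos: [0.6675, -0.024, 0.0607]
tool_rot: [-2.003, -2.42, -0.0]
wrist_force: [0.5, -1.6, 0.8]
opening: 0.0008
finger_force: 0.7
t 20.05 pos [ 0.6675 -0.024   0.0607] yaw_y 0.1877 F [ 0.5 -1.6  0.8] open 0.0008 grip 0.7 j7 0.64 tilt [ 1.e-04  2.e-04 -1.e+00]
shift units tool xyz [ 0.093 -0.017  0.018] spin units 0.024
stop_face 0.9 [0.57864791 0.02006193 0.016     ]
lever_pivot 0.81 [ 0.63038916 -0.02574706  0.033     ]
stop_face 0.58 [0.59057349 0.01578219 0.016     ]
lever_pivot 0.97 [ 0.61521221 -0.02407053  0.033     ]
```

```bash
python3 -m handwheel '[[1,0.03,0,0,0],[1,0,0,0,0]]'
python3 -m handwheel '[[1,0.03,0,0,0],[1,0,0,0,0]]'
python3 -m handwheel '[[1,0.03,0,0,0],[1,0,0,0,0]]'
```

```text
clock: 20.55
tool_pos: [0.6672, -0.0232, 0.0607]
tool_rot: [2.004, 2.419, -0.0]
wrist_force: [1.3, -1.7, 0.1]
opening: 0.0005
finger_force: 0.9
clock: 20.75
tool_pos: [0.6669, -0.0219, 0.0607]
tool_rot: [-2.004, -2.42, 0.0]
wrist_force: [0.6, -2.5, -0.1]
opening: 0.0002
finger_force: 1.0
clock: 20.95
tool_pos: [0.6668, -0.0211, 0.0607]
tool_rot: [2.004, 2.419, -0.0]
wrist_force: [1.0, -2.8, -0.5]
opening: 0.0003
finger_force: 1.4
```

```bash
python3 -m handwheel '[[1,0.03,0,0,0],[1,0,0,0,0]]'
python3 -m handwheel '[[1,0.03,0,0,0],[1,0,0,0,0]]'
python3 -m handwheel '[[1,0.03,0,0,0],[1,0,0,0,0]]'
```

```text
clock: 21.15
tool_pos: [0.6667, -0.0209, 0.0608]
tool_rot: [2.004, 2.417, -0.001]
wrist_force: [2.8, -4.9, -1.5]
opening: 0.0002
finger_force: 2.8
clock: 21.35
tool_pos: [0.6667, -0.0207, 0.0609]
tool_rot: [2.004, 2.416, -0.002]
wrist_force: [3.2, -7.5, -3.4]
opening: 0.0002
finger_force: 4.0
clock: 21.55
tool_pos: [0.6666, -0.0206, 0.0609]
tool_rot: [2.004, 2.414, -0.003]
wrist_force: [3.4, -9.9, -3.8]
opening: 0.0005
finger_force: 5.3
```

```bash
python3 -m handwheel '[[1,-0.15,0,0,0],[1,-0.2,0,0,0],[1,0,0,-0.5,0],[1,0,0,-0.5,0],[1,0,0,0,0]]'
python3 - <<'E'
from h import *
to(jw(-.069,.016,.09),.186)
p=capture('scene')
for k,z in (('stop_knob',.062),('stop_face',.016),('lever_tip',.033),('lever_pivot',.033),('lead_block',.012)):
  for o in models.tip_of(p,k)[:1]: print(k,o['conf'],back(p,o['pixel'],z))
print('expect',jw(.054,.0139,0),jw(-.016,.046,0),jw(.008,-.0041,0))
E
```

```text
clock: 22.05
tool_pos: [0.6701, -0.0313, 0.1033]
tool_rot: [2.002, 2.418, 0.004]
wrist_force: [1.5, -0.3, 0.1]
opening: 0.0007
finger_force: 0.0
t 22.05 pos [ 0.6701 -0.0313  0.1033] yaw_y 0.1875 F [ 1.5 -0.3  0.1] open 0.0007 grip 0.0 j7 0.62 tilt [ 3.5e-03  7.0e-04 -1.0e+00]
shift units tool xyz [ 0.827 -3.123  0.32 ] spin units 0.022
stop_knob 0.96 [6.63262261e-01 5.81486530e-04 6.20000000e-02]
stop_face 0.85 [0.57955698 0.01560792 0.016     ]
lever_tip 0.53 [ 0.53576075 -0.05537337  0.033     ]
lever_pivot 0.81 [ 0.62303738 -0.02813677  0.033     ]
lead_block 0.85 [0.57828701 0.02442971 0.012     ]
expect [ 0.66249808 -0.00135356  0.        ] [0.58776922 0.01724771 0.        ] [ 0.62062022 -0.02754985  0.        ]
```

```bash
python3 -m handwheel '[[1,0.207,-0.781,0,0],[1,0.207,-0.781,0,0],[1,0.207,-0.781,0,0],[1,0.207,-0.781,0,0],[1,0,0,0,0]]'
python3 -m handwheel '[[1,0,0,0.47,0],[1,0,0,0.47,0],[1,0,0,0.47,0],[1,0,0,0.45,0],[1,0,0,0,0]]'
python3 - <<'E'
from h import *
to(jw(-.069,.016,.028),.186)
p=capture('scene');cv2.imwrite('pics/s6.png',cv2.resize(p['color'][90:230,200:350,::-1],None,fx=4,fy=4,interpolation=cv2.INTER_CUBIC))
E
```

```text
clock: 22.85
tool_pos: [0.5348, -0.0213, 0.0998]
tool_rot: [-2.002, -2.415, 0.003]
wrist_force: [0.3, 0.9, -0.9]
opening: 0.0009
finger_force: 0.0
clock: 23.35
tool_pos: [0.5386, -0.0216, 0.0242]
tool_rot: [-2.002, -2.418, 0.004]
wrist_force: [0.5, -0.1, 0.6]
opening: 0.0005
finger_force: 0.0
t 23.35 pos [ 0.5386 -0.0216  0.0242] yaw_y 0.1875 F [ 0.5 -0.1  0.6] open 0.0005 grip 0.0 j7 0.73 tilt [-3.6e-03 -4.0e-04 -1.0e+00]
shift units tool xyz [-0.022  0.062 -0.094] spin units 0.022
```

View pics/s6.png

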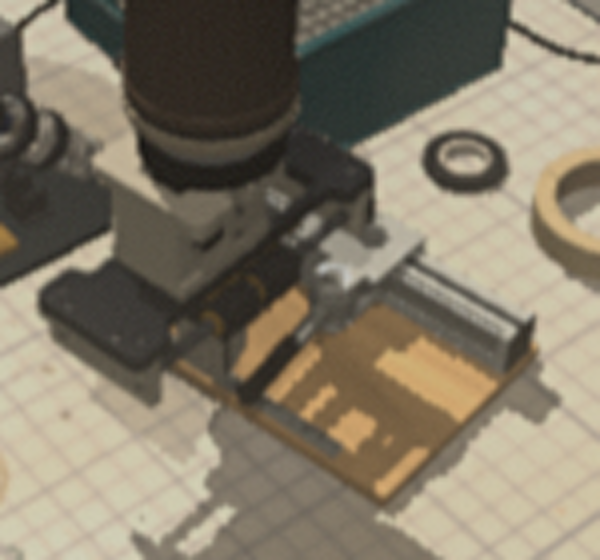

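```bash
python3 -m handwheel '[[1,0,0.06,-0.08,0],[1,-0.135,-0.023,0,-1],[1,-0.135,-0.023,0,-1],[1,-0.135,-0.023,0,-1],[1,-0.135,-0.023,0,-1],[1,-0.135,-0.023,0,-1],[1,-0.135,-0.023,0,-1],[1,-0.135,-0.023,0,-1],[1,-0.135,-0.023,0,-1],[1,0,0,0,0]]'
cat >> h.py <<'E'
def lev(a,rr=.077,d=.016,z=.028,py=-.0041):
    u=np.array([-np.cos(a),-np.sin(a)]);t=np.array([np.sin(a),-np.cos(a)])
    q=np.array([.008,py])+rr*u-d*t;to(jw(q[0],q[1],z),.186+a)
E
python3 -c "
from h import *
y=st()[3]; print('a',y-.186); lev(y-.186)"
```

```text
clock: 24.4
tool_pos: [0.5544, -0.0639, 0.0309]
tool_rot: [1.258, 2.876, 0.001]
wrist_force: [-0.9, 0.2, -0.3]
opening: 0.0001
finger_force: 0.2
a 0.5600238926594667
t 24.4 pos [ 0.5544 -0.0639  0.0309] yaw_y 0.746 F [-0.9  0.2 -0.3] open 0.0001 grip 0.2 j7 1.21 tilt [ 2.1e-03 -2.0e-04 -1.0e+00]
shift units tool xyz [-0.055 -0.093  0.071] spin units -0.0
```

```bash
python3 -m handwheel '[[1,-0.1,-0.09,0.06,0],[1,-0.145,-0.023,0,-1],[1,-0.145,-0.023,0,-1],[1,-0.145,-0.023,0,-1],[1,0,0,0,0]]'
python3 -m handwheel '[[1,-0.145,-0.023,0,-1],[1,-0.145,-0.023,0,-1],[1,-0.145,-0.023,0,-1],[1,0,0,0,0]]'
python3 - <<'E'
from h import *
y=st()[3]; print('a',y-.186); lev(y-.186)
p=capture('scene')
for k,z in (('stop_knob',.062),('lever_tip',.033),('lever_pivot',.033),('stop_face',.016)):
  for o in models.tip_of(p,k)[:1]: print(k,o['conf'],back(p,o['pixel'],z))
E
```

```text
clock: 24.9
tool_pos: [0.5635, -0.0819, 0.0271]
tool_rot: [-0.951, -2.992, -0.001]
wrist_force: [-4.0, 3.6, 3.0]
opening: 0.0003
finger_force: 2.6
clock: 25.3
tool_pos: [0.5763, -0.0929, 0.0268]
tool_rot: [-0.633, -3.074, -0.001]
wrist_force: [-5.6, 4.2, 3.1]
opening: 0.0002
finger_force: 3.3
a 0.9783816188568333
t 25.3 pos [ 0.5763 -0.0929  0.0268] yaw_y 1.1644 F [-5.6  4.2  3.1] open 0.0002 grip 3.3 j7 1.57 tilt [-0.0028  0.0015 -1.    ]
shift units tool xyz [ 0.029  0.014 -0.029] spin units -0.0
stop_face 0.51 [0.5845594  0.01085899 0.016     ]
```

```bash
python3 -m handwheel '[[1,-0.14,-0.023,0,-1],[1,-0.14,-0.023,0,-1],[1,-0.14,-0.023,0,-1],[1,-0.14,-0.023,0,-1],[1,0,0,0,0]]'
python3 -m handwheel '[[1,-0.14,-0.023,0,-1],[1,-0.14,-0.023,0,-1],[1,-0.14,-0.023,0,-1],[1,-0.14,-0.023,0,-0.5],[1,0,0,0,0]]'
python3 -c "
from h import *
y=st()[3]; print('a',y-.186); lev(y-.186)"
```

```text
clock: 26.05
tool_pos: [0.5975, -0.1035, 0.0269]
tool_rot: [-0.201, -3.134, -0.001]
wrist_force: [-3.1, 2.8, -0.3]
opening: 0.0002
finger_force: 1.3
clock: 26.55
tool_pos: [0.6211, -0.1083, 0.0273]
tool_rot: [-0.181, 3.135, -0.001]
wrist_force: [0.4, -0.4, -0.1]
opening: 0.0007
finger_force: 0.0
a 1.5001000355158463
t 26.55 pos [ 0.6211 -0.1083  0.0273] yaw_y 1.6861 F [ 0.4 -0.4 -0.1] open 0.0007 grip 0.0 j7 1.98 tilt [ 1.4e-03 -4.0e-04 -1.0e+00]
shift units tool xyz [ 0.178  0.082 -0.017] spin units -0.0
```

```bash
python3 -m handwheel '[[1,0.3,0,0,0],[1,0.3,0,0,-1],[0,0,0,-0.5,0],[0,0,0,-0.7,0],[0,0,0,-0.7,0],[0,0,0,0,0]]'
python3 - <<'E'
from h import *
to(jw(-.018,.0569,.06),.186+np.pi/2)
for n in('top','scene'):
  p=capture(n)
  if n=='scene':cv2.imwrite('pics/s7.png',cv2.resize(p['color'][90:230,200:350,::-1],None,fx=4,fy=4,interpolation=cv2.INTER_CUBIC))
  for k,z in (('stop_knob',.062),('lever_tip',.033),('lever_pivot',.033),('stop_face',.016),('lead_block',.012)):
    for o in models.tip_of(p,k)[:1]: print(k,o['conf'],back(p,o['pixel'],z))
E
```

```text
clock: 27.15
tool_pos: [0.5985, -0.1114, 0.1069]
tool_rot: [-0.288, 3.122, -0.002]
wrist_force: [0.9, -0.9, -0.3]
opening: 0.0278
finger_force: 0.0
t 27.15 pos [ 0.5985 -0.1114  0.1069] yaw_y 1.7548 F [ 0.9 -0.9 -0.3] open 0.0278 grip 0.0 j7 2.01 tilt [ 6.4e-03 -6.0e-04 -1.0e+00]
shift units tool xyz [-0.267  3.486  1.168] spin units -0.029
stop_knob 0.68 [0.66346165 0.00123416 0.062     ]
lever_pivot 0.86 [ 0.62761711 -0.02162181  0.033     ]
stop_face 0.84 [0.58897422 0.01560423 0.016     ]
lead_block 0.74 [0.58435702 0.03418668 0.012     ]
stop_knob 0.68 [ 0.65353739 -0.00958643  0.062     ]
lever_pivot 0.7 [ 0.61568489 -0.02567327  0.033     ]
stop_face 0.61 [0.59053298 0.0191858  0.016     ]
lead_block 0.67 [0.58145534 0.03124535 0.012     ]
```

View pics/s7.png

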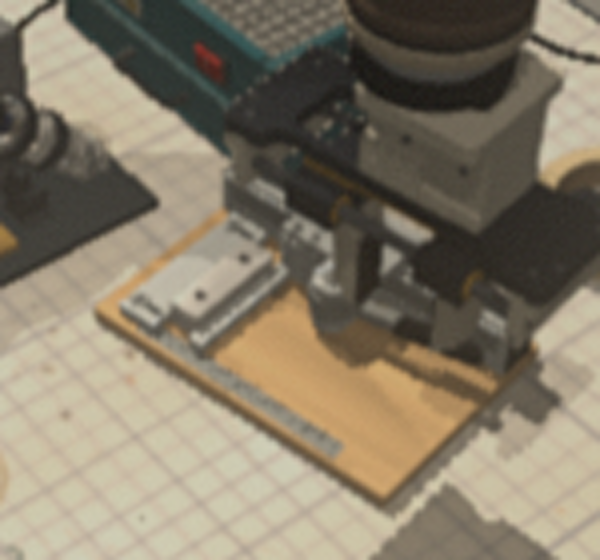

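The stop bar still lies flush on the block at about (235,305), and the lever is swung round along the rail. Next is the block.

```bash
python3 -m handwheel '[[0,-0.053,0.697,0,0],[0,-0.053,0.697,0,0],[0,-0.053,0.697,0,0],[0,-0.053,0.697,0,0],[0,-0.053,0.697,0,0],[0,0,0,0.5,0],[0,0,0,0.5,0],[0,0,0,0.5,0],[0,0,0,0.3,0],[0,0,0,0,0],[0,0,0,0,0]]'
python3 - <<'E'
from h import *
to([.5840,.0277,.0235],.186+np.pi/2)
p=capture('top')
for k,z in (('stop_knob',.062),('lever_tip',.033),('lever_pivot',.033)):
  for o in models.tip_of(p,k)[:1]: print(k,o['conf'],back(p,o['pixel'],z))
E
```

```text
clock: 28.85
tool_pos: [0.5809, 0.0279, 0.0315]
tool_rot: [-0.293, 3.128, -0.0]
wrist_force: [0.6, -0.1, 0.4]
opening: 0.0455
finger_force: 0.0
t 28.85 pos [0.5809 0.0279 0.0315] yaw_y 1.7578 F [ 0.6 -0.1  0.4] open 0.0455 grip 0.0 j7 1.81 tilt [ 1.e-04  0.e+00 -1.e+00]
shift units tool xyz [-0.074 -0.02   0.199] spin units 0.014
stop_knob 0.65 [ 0.66417204 -0.00615077  0.062     ]
lever_tip 0.5 [ 0.64659836 -0.10721863  0.033     ]
lever_pivot 0.84 [ 0.62236734 -0.02517292  0.033     ]
```

```bash
python3 -m handwheel '[[0,-0.07,-0.02,0.1,0],[0,0,0,0.1,0],[0,0,0,0,0],[1,0,0,0,0],[1,0,0,0,0],[1,0,0,0,0],[1,0,0,0,0]]'
python3 -c "
from h import *
to([.5840,.0277,.0235],.186+np.pi/2)"
```

```text
clock: 29.75
tool_pos: [0.5837, 0.0275, 0.0232]
tool_rot: [-0.294, 3.128, -0.0]
wrist_force: [0.8, -0.0, 0.7]
opening: 0.0217
finger_force: 30.0
t 29.75 pos [0.5837 0.0275 0.0232] yaw_y 1.758 F [ 0.8 -0.   0.7] open 0.0217 grip 30.0 j7 1.81 tilt [ 2.e-04 -3.e-04 -1.e+00]
shift units tool xyz [-0.009  0.004 -0.007] spin units 0.017
```

Gripped; I'll draw it straight up slowly.

```bash
python3 -m handwheel '[[1,0,0,-0.1,0],[1,0,0,-0.1,0],[1,0,0,-0.1,0],[1,0,0,-0.1,0],[1,0,0,-0.2,0],[1,0,0,-0.3,0],[1,0,0,-0.6,0],[1,0,0,-0.8,0],[1,0,0,0,0]]'
python3 - <<'E'
from h import *
to([.43,-.05,.1],.186+np.pi/2)
for n in('top','scene'):
  p=capture(n)
  if n=='scene':cv2.imwrite('pics/s8.png',cv2.resize(p['color'][90:230,200:350,::-1],None,fx=4,fy=4,interpolation=cv2.INTER_CUBIC))
E
```

```text
clock: 30.65
tool_pos: [0.5865, 0.0279, 0.1201]
tool_rot: [-0.293, 3.12, 0.001]
wrist_force: [1.4, -1.0, -1.1]
opening: 0.0216
finger_force: 30.0
t 30.65 pos [0.5865 0.0279 0.1201] yaw_y 1.7579 F [ 1.4 -1.  -1.1] open 0.0216 grip 30.0 j7 1.77 tilt [ 0.0075  0.0011 -1.    ]
shift units tool xyz [ 4.21  -1.185  0.471] spin units 0.016
```

View pics/s8.png

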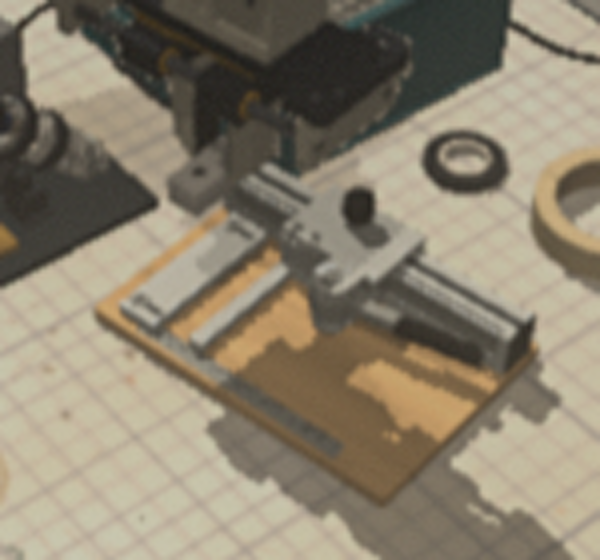

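The lever is shut along the rail at about (430,335) and the strip gap is kept. I'll lay the block on bare table in front of the jig.

```bash
python3 -m handwheel '[[1,0.71,-0.212,0,0],[1,0.71,-0.212,0,0],[1,0.71,-0.212,0,0],[1,0.71,-0.212,0,0],[1,0.71,-0.212,0,0],[1,0,0,0,0]]'
python3 -m handwheel '[[1,0,0,0.5,0],[1,0,0,0.5,0],[1,0,0,0.5,0],[1,0,0,0.5,0],[1,0,0,0.3,0],[1,0,0,0.1,0],[1,0,0,0,0],[1,0,0,0,0]]'
python3 -c "
from h import *
to([.455,-.04,.0115],.186+np.pi/2)"
```

```text
clock: 31.35
tool_pos: [0.4471, -0.0421, 0.1142]
tool_rot: [0.289, -3.123, -0.0]
wrist_force: [0.2, -0.8, -1.3]
opening: 0.0216
finger_force: 30.0
clock: 32.15
tool_pos: [0.4523, -0.0402, 0.0194]
tool_rot: [-0.294, 3.127, 0.0]
wrist_force: [-0.3, -0.1, -1.8]
opening: 0.0214
finger_force: 30.0
t 32.15 pos [ 0.4523 -0.0402  0.0194] yaw_y 1.7583 F [-0.3 -0.1 -1.8] open 0.0214 grip 30.0 j7 1.94 tilt [ 3.e-04  1.e-04 -1.e+00]
shift units tool xyz [-0.066 -0.007  0.198] spin units 0.021
```

```bash
python3 -m handwheel '[[1,0,0,0.1,0],[1,0,0,0.07,0],[1,0,0,0.02,0],[1,0,0,0,0]]'
python3 -m handwheel '[[0,0,0,0,0],[0,0,0,0,0],[0,0,0,0,0],[0,0,0,-0.1,0],[0,0,0,-0.5,0],[0,0,0,-0.8,0],[0,0,0,-0.8,0],[0,0,0,-0.8,0],[0,0.5,0,-0.5,0],[0,0.5,0,0,0],[0,0,0,0,0],[0,0,0,0,0]]'
python3 - <<'E'
from h import *
to([.455,-.04,.0115],.186+np.pi/2)
p=capture('scene');cv2.imwrite('pics/s9.png',cv2.resize(p['color'][90:330,130:370,::-1],None,fx=2.4,fy=2.4,interpolation=cv2.INTER_CUBIC))
for k,z in (('lead_block',0),('foil_roll_copper',0),('solder_spool',0),('stop_face',.016),('stop_knob',.062)):
  for o in models.tip_of(p,k)[:1]: print(k,o['conf'],back(p,o['pixel'],z))
E
```

```text
clock: 32.55
tool_pos: [0.4519, -0.0403, 0.0115]
tool_rot: [0.294, -3.128, -0.0]
wrist_force: [-0.1, 0.3, -0.3]
opening: 0.0215
finger_force: 30.0
clock: 33.75
tool_pos: [0.4128, -0.0477, 0.1519]
tool_rot: [-0.294, 3.127, 0.001]
wrist_force: [-0.1, 0.2, -0.2]
opening: 0.0457
finger_force: 0.0
t 33.75 pos [ 0.4128 -0.0477  0.1519] yaw_y 1.7581 F [-0.1  0.2 -0.2] open 0.0457 grip 0.0 j7 1.84 tilt [ 9.e-04  4.e-04 -1.e+00]
shift units tool xyz [-1.07  -0.009  3.511] spin units 0.018
lead_block 0.67 [ 0.45411076 -0.03912868  0.        ]
foil_roll_copper 0.97 [ 0.39177404 -0.20036912  0.        ]
solder_spool 0.67 [3.94434613e-01 1.39975409e-01 1.11022302e-16]
stop_face 0.72 [ 0.62866619 -0.01318952  0.016     ]
stop_knob 0.62 [ 0.66361292 -0.0018785   0.062     ]
```

View pics/s9.png

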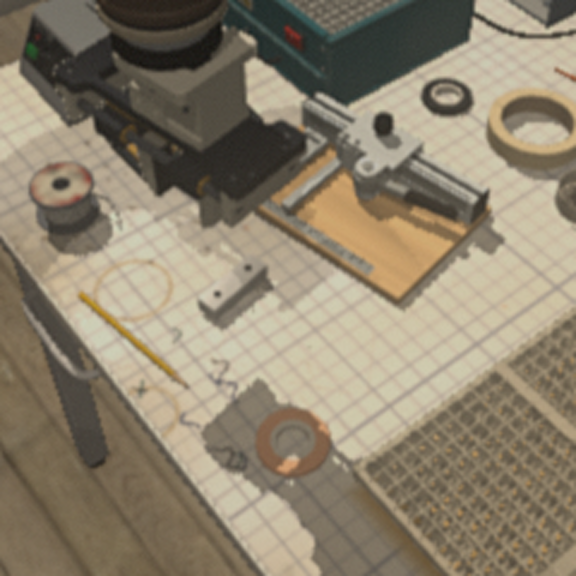

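The block lies flat on the table at about (235,290), clear of the jig. The lever is shut and the bystanders haven't moved.

```bash
python3 -c "
from h import *
print(r.job_done())"
```

```text
the job is handed in; nothing more can be done
None
```

I set the stop snug on the block, snapped the cam lever shut, then lifted the block out and laid it flat on the table clear of the jig. I handed the job in at about 34 s; no verdict came back, but the last pictures show the lever shut, the gap kept and the bystanders in place.

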